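Brush out the tube and index its sled to the next hole

ROBOT

A 6-joint arm with a two-finger parallel gripper is mounted at the origin on a cart in front of the work surface, level with it; the furniture and walls round the work are solid. World frame = base frame: x ahead of the robot, y to its left, z up, the work surface at z = 0. Lengths are in m, angles in rad, forces in N, time in s.
With the tool pointing down it reaches from about 0.4 to 0.925 m from the base axis. Payload 12.5 kg.
Tool frame: the origin (TCP) lies at the very end of the fingers, on their centre line; the grasp point (between the pads) lies 19 mm behind it (bot.grasp_offset is the z of the grasp point in the tool frame, in m); z points along the fingers, y is the direction in which the jaws open and shut (so a half turn about z gives the same grasp; the last joint's range is limited). The gripper opens to 95 mm and grips with 3 to 60 N. Pads are 20 mm wide; open, the fingers measure 119 mm over their backs; the gripper's body (75 mm by 180 mm) begins 59 mm behind the grasp point.
Start: joints at [-1.368, 0.491, 1.559, -0, 1.092, -0.106], TCP at [0.19, -0.595, 0.215] pointing down, gripper open.
Joint ranges: [-3.1, 3.1], [-0.84, 2.19], [0.05, 2.79], [-1.13, 4.28], [0.06, 2.93], [-2.69, 2.69]. Speed limits (rad/s): [2.22, 2.22, 2.79, 3.14, 3.14, 3.14].

INTERFACE

Orientations are given as a unit quaternion [w, x, y, z].
In Python, from plant import bot, imaging gives the robot as it stands. The module is installed in compiled form; this text tells all that it offers.
- The arm moves only by the tool step_arm, never from a script. Its argument "steps" is a list of rows, each an object with "gripper": the finger opening in mm, from 0 to 95.1; "offset": the shift along the tool's x, y, z in mm, a list of three; "turn": the turn about the tool's z in rad. In form: [{"gripper": gripper, "offset": [x, y, z], "turn": turn}, ...]. A call has 1 to 8 rows; each row is the pose to reach, as a shift and turn from the pose commanded when the call began, along the tool's axes at that moment; what a row does not reach only later rows make up. A row lasts 1/8 s, in which the tool goes at most 62.5 mm and 10.7 degrees, less where a joint would pass 70% of its speed; a pose out of reach is approached as far as the arm can. A call with a gripper value outside its range is refused whole. The fingers move at their own pace and stop on an object; the grip force is fixed at half the most. Time passes only in rows, so rows that repeat a pose let the fingers close. It gives the time, the measured TCP pose, the force and the opening at its end, in the units of the state.
- bot.get_state(): the state, without advancing time (a new reading comes with each control period).
- imaging.snapshot(name): name is "scene" or "side" or "wrist"; returns a dict with "frame" (400x640x3 uint8, red, green, blue), "fx", "fy", "cx", "cy" (pixels), "view" (4x4, takes a point from world to camera coordinates). Camera axes: x right, y down, z forward; pixel columns grow to the right and rows downward; lengths in m; the calibration is good to about 2 mm. A picture is of the moment at which its call begins. There is no depth.
- bot.sign_off(): hands the job in, once; it reports no verdict.
The state is a dict: "clock": time; "joint_positions": joint angles; "joint_vel": joint speeds; "joint_torque": joint torques, N m; "position": TCP position; "orientation": TCP orientation; "ft_force": force on the tool from outside, world axes, zero at the start; "torque": the same for the moment, N m; "gripper_width": finger opening in m.
Only numpy, scipy, OpenCV 4.12 (cv2) and the standard library are available. Lean on these libraries where they do the work, as an engineer would, in place of code of your own. Each camera call takes 0.05 s, during which the arm holds its last target. There are 200 camera calls.

TASK

Take the bore brush from its holder, scrub the inside of the brass tube on the sled (right down to the bottom, up to the mouth, and down to the bottom once more), and stand the brush back in its holder. Then pull up the sled's spring plunger by its black knob, slide the sled with the tube on to the next hole of the rail toward the upright stop block, and let the pin go fully home there. Finish still gripping the knob with the pin home in that hole; leave the valve body, the grey collar and the flanged bush where they stand.

Things in the scene. Friction and masses are not known exactly. Their poses are not given: they have to be found in the camera images.
- rail: Fixed steel indexing rail on a grey base plate (90 x 370 mm, 10 mm thick). The rail is 40 mm wide and runs along its own y axis, top face at z = 30 mm; origin under its centre. Holes of 13 mm in the top at y = +60, 0, -60 and -120 mm. The upright dark stop block, 46 x 18 mm and 62 mm high, stands at its -y end (y = -176 mm).
- sled (a joint): Travel of the aluminium sled along the rail, m: 0 in the hole where it starts (rail y = 0), growing toward the stop block (the rail's -y direction); the next hole is at +0.060, the one after at +0.120. Range -0.062 to 0.124. The locked sled has 1.5 mm of play either way; unlocked, it slides with about 2 N and stays where it is left. The sled is 66 mm wide, 176 mm long, its deck at z = 44 mm; the plunger stands near its leading end, the tube near its other end.
- plunger (a joint): Lift of the spring plunger, m: 0 with the pin fully home, 0.018 at the upper stop. The round-ended pin, 10 mm thick, reaches 13 mm below the rail's top when home; the sled is free once it is lifted 13 mm or more. The spring presses it down with 3 N when home and 7.5 N at the upper stop; let go over the rail it rests on the top face and drops in when it comes over a hole, being guided in if within 3 mm.
- knob (a point): Black round pull knob on top of the plunger, upright axis, 30 mm in diameter, 24 mm high; origin at its centre, 113 mm above the worktop when the pin is home. It moves with the sled and the plunger. Below it come a 12 mm shank and, 21 mm below the knob's underside when home, the 26 to 38 mm wide plunger housing (top 80 mm above the worktop).
- tube (a point): Upright brass tube fixed on the sled, 56 mm outside, bore about 43 mm, 85 mm high with a closed bottom; origin at the centre of its underside (44 mm above the worktop), z along the bore to its mouth at z = 85 mm, inner floor at z = 5 mm. It stands 105 mm behind the plunger (on the rail's +y side) and moves with the sled.
- brush: Loose bore brush, 190 mm long, about 80 g, standing upright in its holder, head down. Origin at the free end of the head, z along the brush to the handle: black head 28 mm in diameter from z = 0 to 45 mm, 7 mm stem to 110 mm, round wooden handle 20 mm in diameter from 110 to 190 mm.
- brush_holder: Fixed dark steel cup for the brush, 52 mm outside (foot 76 mm), 70 mm high, bore about 39 mm, open at the top; origin at the centre of its underside, inner floor at z = 6 mm.
- valve_body: Bystander: small valve body, 48 x 42 x 98 mm, loose; origin at the centre of its underside.
- collar: Bystander: plain grey steel collar, 52 mm in diameter, 42 mm high, loose; origin at the centre of its underside.
- flanged_bush: Bystander: flanged bronze bush, 58 mm in diameter, 90 mm high, loose; origin at the centre of its underside.
Things that resemble listed ones, but are neither listed nor needed, are in the scene too. Leave any pink look-alike of the brush alone.

How it is judged:
By the outcome, as a careful person would: the job done as asked, in the order asked, and still so for the second after the job is handed in, while the arm keeps its last pose, push and grip.
It also fails if it takes over 64 s, if anything falls off the work surface, if the arm or the gripper's body presses on something with over 40 N, if the wrist force passes 120 N, or if a joint passes its speed limit or range.

## Working session

There is one attempt and no reset: what is moved stays moved. The work goes in short steps, Python scripts to look and compute and a tool call to move; the robot and the scene stay as the last step left them, time stands still between calls to the robot, and variables do not carry over. Pictures are saved under pics/ and viewed, about 8 in all and at most 12, crops included, and the job is handed in when it is done.

Besides the shell and the picture viewer there is one more tool, called after "Emit:" by a JSON object that holds its "method" and its "body". step_arm: Moves the arm, as the interface text tells. Its arguments: {"type":"object","properties":{"steps":{"type":"array"}},"required":["steps"]}

```bash
mkdir -p pics; cat > h.py <<'E'
import numpy as np, cv2
from plant import bot, imaging
def snap(n, f=None):
    s=imaging.snapshot(n)
    if f: cv2.imwrite('pics/'+f,cv2.cvtColor(s['frame'],cv2.COLOR_RGB2BGR))
    return s
def ray(s,u,v):
    V=np.array(s['view']);R=V[:3,:3];c=-R.T@V[:3,3]
    d=R.T@np.array([(u-s['cx'])/s['fx'],(v-s['cy'])/s['fy'],1]);return c,d/np.linalg.norm(d)
def plane(s,u,v,z):
    c,d=ray(s,u,v);return c+d*(z-c[2])/d[2]
def tri(r1,r2):
    (a,d),(b,e)=r1,r2
    t=np.linalg.lstsq(np.stack([d,-e],1),b-a,rcond=None)[0]
    p,q=a+t[0]*d,b+t[1]*e;return (p+q)/2,np.linalg.norm(p-q)
def proj(s,p):
    V=np.array(s['view']);q=V[:3,:3]@np.array(p)+V[:3,3];return s['fx']*q[0]/q[2]+s['cx'],s['fy']*q[1]/q[2]+s['cy']
E
python3 - <<'E'
from h import *
import pickle
S={n:snap(n) for n in ('scene','side')}
pickle.dump(S,open('s0.pkl','wb'))
for n,s in S.items():
    cv2.imwrite(f'pics/{n}0.png',cv2.cvtColor(s['frame'],cv2.COLOR_RGB2BGR))
    print(n,s['fx'],s['cx'],s['cy'],-np.array(s['view'])[:3,:3].T@np.array(s['view'])[:3,3],np.array(s['view'])[2,:3])
st=bot.get_state();print(st, bot.grasp_offset)
E
```

```text
scene 392.7183394944074 318.4916728157994 198.4749272478827 [-0.07750806  0.56381367  0.46187694] [ 0.72373912 -0.54664643 -0.4211643 ]
side 451.1678012873597 326.0221556013778 206.52794413378027 [0.48151616 0.87701729 0.62059379] [ 0.0634553  -0.83261518 -0.55020486]
{'clock': 0.1, 'joint_positions': array([-1.36758472e+00,  4.91471428e-01,  1.55942975e+00,  7.49503152e-06,
        1.09169395e+00, -1.05628845e-01]), 'joint_vel': array([ 0.00226698, -0.00076929, -0.00146031,  0.00048691,  0.00165744,
       -0.00033392]), 'joint_torque': array([ 3.21670334e-03, -6.13622975e+01, -2.58606702e+01,  6.93723257e-02,
        4.70064115e-02, -3.56876137e-05]), 'position': array([ 0.18993007, -0.59519676,  0.21412328]), 'orientation': array([-5.00806875e-04,  9.88101012e-01,  1.53805523e-01, -2.11257935e-05]), 'ft_force': array([-0.24900619, -0.25121698,  0.15471658]), 'torque': array([0.02439961, 0.02691933, 0.00202684]), 'gripper_width': 0.09477866545011839} -0.0188
```

View pics/scene0.png

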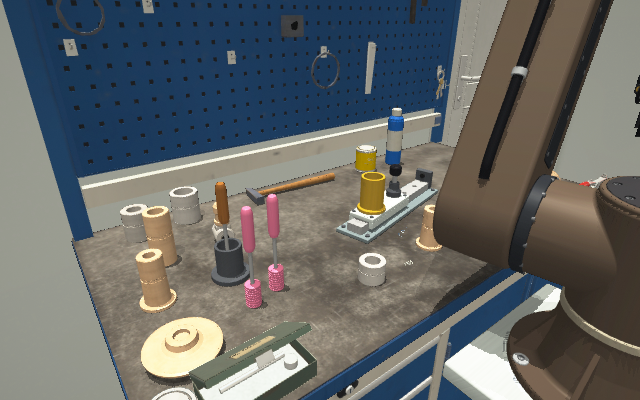

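View pics/side0.png

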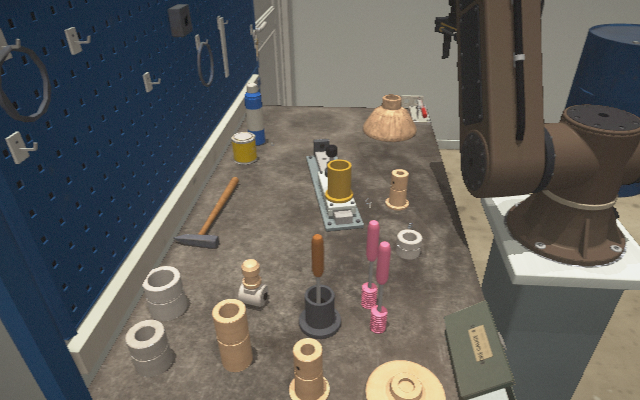

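The scene view shows two kinds of brush. The wooden-handled one stands in the dark cup at scene (222,205) and side (318,255). The pink ones are at scene (249,230) and (273,220), and side (373,240) and (383,260). The wooden one in the cup fits the description. The brass tube is at scene (373,190) and side (340,180), with the knob just behind it. Next I'll measure both and confirm in one enlarged crop.

```bash
python3 - <<'E'
from h import *
import pickle
S=pickle.load(open('s0.pkl','rb'))
a=S['scene']['frame'];b=S['side']['frame']
A=cv2.resize(a[170:290,190:290],None,fx=4,fy=4,interpolation=cv2.INTER_CUBIC)
B=cv2.resize(b[130:235,290:390],None,fx=4,fy=4,interpolation=cv2.INTER_CUBIC)
C=np.zeros((480,800,3),np.uint8);C[:480,:400]=A;C[:420,400:]=B
cv2.imwrite('pics/crop1.png',cv2.cvtColor(C,cv2.COLOR_RGB2BGR))
box={'scene':((205,175,235,232),(350,165,395,220)),'side':((305,228,332,285),(320,150,360,205))}
for n,s in S.items():
    h=cv2.cvtColor(s['frame'],cv2.COLOR_RGB2HSV)
    for k,(x0,y0,x1,y1) in zip(('handle','tube'),box[n]):
        m=np.zeros(h.shape[:2],np.uint8)
        lo,hi=((3,130,40),(18,255,255)) if k=='handle' else ((17,140,60),(30,255,255))
        m[y0:y1,x0:x1]=cv2.inRange(h,lo,hi)[y0:y1,x0:x1]
        ys,xs=np.nonzero(m);print(n,k,len(xs),xs.min(),xs.max(),ys.min(),ys.max())
        for y in range(ys.min(),ys.max()+1,4): 
            q=xs[ys==y]; print(' ',y,q.min() if len(q) else 0,q.max() if len(q) else 0,end=';')
        print()
E
```

```text
scene handle 446 215 228 182 223
  182 217 223;  186 215 225;  190 215 226;  194 216 226;  198 216 226;  202 217 227;  206 217 227;  210 217 227;  214 218 228;  218 218 228;  222 220 227;
scene tube 1102 355 384 165 214
  165 355 375;  169 358 372;  173 363 381;  177 361 384;  181 361 384;  185 361 384;  189 361 384;  193 360 383;  197 360 383;  201 360 382;  205 357 384;  209 358 384;  213 365 380;
side handle 419 312 322 234 276
  234 315 318;  238 313 321;  242 312 322;  246 312 322;  250 312 322;  254 312 322;  258 312 322;  262 313 322;  266 313 322;  270 313 322;  274 314 321;
side tube 961 326 352 160 202
  160 333 345;  164 327 350;  168 328 350;  172 328 350;  176 328 349;  180 328 349;  184 328 349;  188 328 349;  192 326 351;  196 326 351;  200 329 348;
```

View pics/crop1.png

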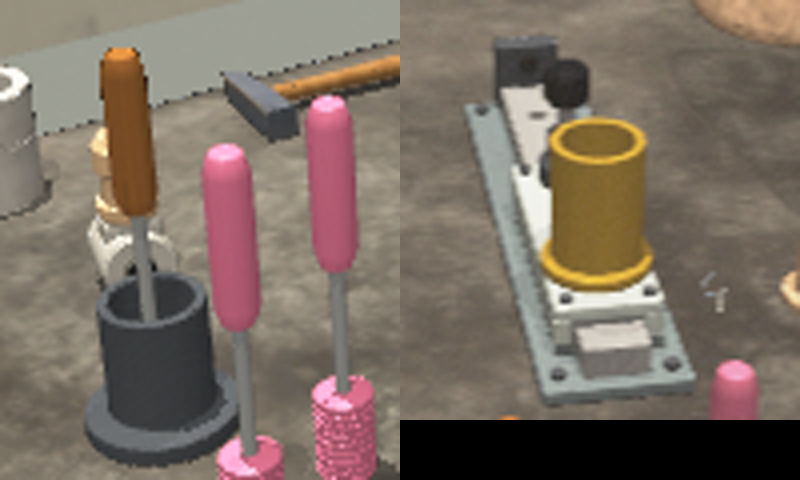

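The crop shows the wooden brush in the dark cup (handle at scene 215–228, 182–223), with the two pink look-alikes beside it. Side crop: tube mouth ellipse centre at about (340,165), knob at about (332,151), stop block at about (321,145). Next I'll triangulate.

```bash
python3 - <<'E'
from h import *
import pickle
S=pickle.load(open('s0.pkl','rb'));a=S['scene'];b=S['side']
T=lambda p,q:tri(ray(a,*p),ray(b,*q))
# handle axis: plane-plane intersection
def pl(s,p,q):
    c,d=ray(s,*p);_,e=ray(s,*q);n=np.cross(d,e);n/=np.linalg.norm(n);return n,n@c
n1,k1=pl(a,(220.7,188),(223.2,218));n2,k2=pl(b,(317.1,242),(317.7,272))
for z in (0.006,0.07,.12,.16,.19):
    print('axis z',z,np.linalg.solve([n1[:2],n2[:2]],[k1-n1[2]*z,k2-n2[2]*z]))
print('handle top',T((220,182),(317,234.5)))
# holder rim ellipse centre (z=.07), scene crop (153,301)/4+..., 
print('holder rim scene',plane(a,190+153/4,170+301/4,.07))
# tube: axis via silhouette mid
n1,k1=pl(a,(372.7,181),(371.3,201));n2,k2=pl(b,(339.2,168),(338.7,188))
for z in (.06,.129): print('tube z',z,np.linalg.solve([n1[:2],n2[:2]],[k1-n1[2]*z,k2-n2[2]*z]))
print('mouth side',plane(b,339.7,165,.129))
# knob dark blob in scene
for n,s,(x0,y0,x1,y1) in (('scene',a,(385,155,410,185)),('side',b,(320,140,345,160))):
    g=s['frame'].max(2);print(n);
    print('\n'.join(' '.join(f'{v:3d}' for v in r) for r in g[y0:y1:1,x0:x1]))
# base plate corners (side crop) z=.01
for p in ((545,400),(693,382),(468,103)):
    print('plate',plane(b,290+(p[0]-400)/4,130+p[1]/4,.01))
E
```

```text
axis z 0.006 [0.53795646 0.32148642]
axis z 0.07 [0.53820013 0.31963996]
axis z 0.12 [0.5383905  0.31819742]
axis z 0.16 [0.5385428  0.31704338]
axis z 0.19 [0.53865702 0.31617785]
handle top (array([0.53856464, 0.31612472, 0.19638934]), np.float64(0.0010905427625001454))
holder rim scene [0.53045574 0.31736087 0.07      ]
tube z 0.06 [ 0.52134989 -0.04603412]
tube z 0.129 [ 0.52064262 -0.04573462]
mouth side [ 0.51953519 -0.04224234  0.129     ]
scene
112 116 123 128 130 132 132 132 133 133 133 134 132 127 123 115 145 145 145 143 139 135 132 132 131
116 119 122 129 130 132 135 136 135 135 134 134 130 127 121 115 145 143 140 138 135 134 130 129 130
109 119 123 128 133 133 134 136 135 134 133 133 129 126 121 112 140 140 139 137 137 137 138 137 138
109 117 123 128 132 133 133 136 136 136 134 133 129 125 121 108 131 130 129 126 123 123 128 131 135
110 117 123 129 131 133 133 136 136 135 135 132 130 124 119 107 131 129 128 123 121 121 121 121 120
107 119 124 128 133 134 133 133 136 134 134 131 130 125 119 111 129 124 123 123 123 122 121 120 119
110 120 124 129 133 134 133 135 137 134 134
[... 3787 characters left out ...]
98  41  44  46  44  51  46  45  45  43  54  99 132 131 132 131 131 130 131
216 215 216 216 217 217 184  95  44  45  47  45  44  46  45  44  80 114 129 126 126 123 125 131 132
216 216 215 215 216 218 218 167  65  43  45  48  42  45  56 106 125 120 120 121 125 123 128 135 137
215 217 213 208 209 213 215 216 201 147  86  79  77 106 150 170 173 156 123 124 127 132 135 137 141
215 203 164 119 115 127 164 205 203 151 101 103 101 116 153 173 176 151 114 125 130 132 135 139 149
215 209 176 140 137 151 195 218 205 152 101 104 106 116 151 181 197 190 184 182 180 170 157 152 138
plate [0.54428998 0.04997426 0.01      ]
plate [0.46025974 0.02671368 0.01      ]
plate [ 0.62833249 -0.31633222  0.01      ]
```

```bash
python3 - <<'E'
from h import *
import pickle
S=pickle.load(open('s0.pkl','rb'));a=S['scene'];b=S['side']
T=lambda p,q:tri(ray(a,*p),ray(b,*q))
print('knob',T((395.2,170),(331.2,150.6)), 'knob plane side',plane(b,331.2,150.6,.113),plane(a,395.2,170,.113))
print('pink L scene w side near',T((246,208),(383,243)),T((246,208),(373,222)))
print('pink R',T((272,196),(373,222)),T((272,196),(383,243)))
# tube bore mouth: hue/brightness; outer ellipse from both views
print('mouth scene',plane(a,373,176.5,.129))
print('holder rim side',plane(b,320,292,.07), 'bottle top',T((397,110),(253,85)))
E
```

```text
knob (array([ 0.54593802, -0.14908088,  0.11148998]), np.float64(0.0011171134588875854)) knob plane side [ 0.54580819 -0.14729166  0.113     ] [ 0.54236788 -0.1447496   0.113     ]
pink L scene w side near (array([0.43558369, 0.31934646, 0.1872429 ]), np.float64(0.0016525262903760436)) (array([0.44913286, 0.30442166, 0.19516731]), np.float64(0.035802936387064686))
pink R (array([0.45032121, 0.26312093, 0.18704128]), np.float64(0.0010354426940857118)) (array([0.4345614 , 0.28221185, 0.18093075]), np.float64(0.03394842456088121))
mouth scene [ 0.51531377 -0.04023745  0.129     ]
holder rim side [0.53575307 0.31142697 0.07      ] bottle top (array([ 0.79547371, -0.41712874,  0.1852878 ]), np.float64(0.003041108351186861))
```

Emit:
{"method": "step_arm", "body": {"steps": [{"gripper": 95,"offset": [0,0,-60],"turn": -0.18},{"gripper": 80,"offset": [60,0,-100],"turn": -0.36},{"gripper": 60,"offset": [120,0,-100],"turn": -0.54},{"gripper": 50,"offset": [180,-20,-100],"turn": -0.72},{"gripper": 50,"offset": [240,-50,-100],"turn": -0.9},{"gripper": 50,"offset": [270,-100,-100],"turn": -1.08},{"gripper": 50,"offset": [290,-160,-100],"turn": -1.26},{"gripper": 50,"offset": [310,-220,-100],"turn": -1.44}]}}

```text
clock: 1.1
position: [0.4183, -0.2958, 0.3142]
orientation: [-0.0, 0.639, 0.769, 0.0]
ft_force: [1.1, -0.1, 1.1]
gripper_width: 0.05
```

Emit:
{"method": "step_arm", "body": {"steps": [{"gripper": 50,"offset": [43,36,-5],"turn": -0.048},{"gripper": 50,"offset": [86,72,-10],"turn": -0.048},{"gripper": 50,"offset": [130,109,-15],"turn": -0.048},{"gripper": 50,"offset": [173,145,-20],"turn": -0.048},{"gripper": 50,"offset": [173,145,-20],"turn": -0.048}]}}

```text
clock: 1.72
position: [0.5315, -0.099, 0.3345]
orientation: [-0.0, 0.621, 0.784, 0.0]
ft_force: [-0.3, -0.1, 0.4]
gripper_width: 0.0502
```

```bash
python3 - <<'E'
from h import *
import pickle
s=snap('wrist','w1.png');pickle.dump(s,open('w1.pkl','wb'))
print(bot.get_state()['position'],proj(s,(.52,-.045,.129)),proj(s,(.545,-.147,.125)),-np.array(s['view'])[:3,:3].T@np.array(s['view'])[:3,3])
E
```

```text
[ 0.53076947 -0.1005443   0.33426413] (np.float64(325.44519148676494), np.float64(136.00183719643098)) (np.float64(326.2090658969701), np.float64(216.33729183456657)) [ 0.51565879 -0.02642974  0.50534116]
```

View pics/w1.png

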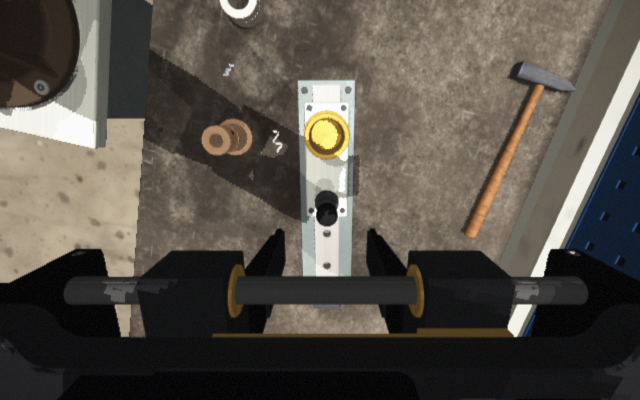

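The wrist view shows the rail upright in the image, with the tube mouth at about (326,134), the knob at about (326,212), and open holes at (326,233) and (326,266). Next I'll fit the tube mouth and knob and work out the move to the brush.

```bash
python3 - <<'E'
from h import *
import pickle
s=pickle.load(open('w1.pkl','rb'));f=s['frame'];h=cv2.cvtColor(f,cv2.COLOR_RGB2HSV)
m=np.zeros(f.shape[:2],np.uint8);m[105:165,295:360]=cv2.inRange(h,(15,120,60),(35,255,255))[105:165,295:360]
c=max(cv2.findContours(m,0,1)[0],key=cv2.contourArea);e=cv2.fitEllipse(c);print('tube outer',e,cv2.boundingRect(c))
m=np.zeros(f.shape[:2],np.uint8);m[185:232,310:343]=(f.max(2)<60)[185:232,310:343]
c=max(cv2.findContours(m.astype(np.uint8),0,1)[0],key=cv2.contourArea);print('knob bbox',cv2.boundingRect(c))
for y in range(186,232,3): 
    q=np.nonzero(m[y])[0]; print(y,(q.min(),q.max()) if len(q) else '',end=' ')
print()
for u,v in ((326.3,216.5),): print('knob top',plane(s,u,v,.125))
print('mouth',plane(s,326.5,134,.129),plane(s,*e[0],.129))
for u,v in ((326,233),(326.3,266)): print('hole',plane(s,u,v,.03))
g=f.max(2);print(g[228:240,320:334]);print(g[260:272,320:334])
st=bot.get_state();print(st['position'],st['orientation'])
E
python3 -c "
import cv2;f=cv2.imread('pics/w1.png')[85:285,285:370];cv2.imwrite('pics/crop2.png',cv2.resize(f,None,fx=3,fy=3,interpolation=2))"
```

```text
tube outer ((326.1534118652344, 134.46826171875), (44.1673583984375, 46.804168701171875), 178.2993927001953) (304, 111, 45, 48)
knob bbox (315, 191, 23, 35)
186  189  192 (np.int64(321), np.int64(331)) 195 (np.int64(317), np.int64(335)) 198 (np.int64(316), np.int64(336)) 201 (np.int64(316), np.int64(336)) 204 (np.int64(316), np.int64(335)) 207 (np.int64(316), np.int64(335)) 210 (np.int64(310), np.int64(335)) 213 (np.int64(317), np.int64(336)) 216 (np.int64(317), np.int64(336)) 219 (np.int64(317), np.int64(335)) 222 (np.int64(319), np.int64(333)) 225 (np.int64(325), np.int64(329)) 228  231  
knob top [ 0.54517046 -0.14719434  0.125     ]
mouth [ 0.52071069 -0.04236725  0.129     ] [ 0.5204254  -0.04301028  0.129     ]
hole [ 0.5587835  -0.20606345  0.03      ]
hole [ 0.57340092 -0.26588247  0.03      ]
[[232 233 233 232 229 227 229 229 229 231 229 230 233 232]
 [232 233 232 229 222 213 213 213 218 226 229 230 233 232]
 [232 234 230 219 192 174 173 170 179 190 220 229 233 232]
 [231 231 225 185 158 159 163 157 154 126 189 227 233 232]
 [231 232 213 134 117 136 139 138 129  94 145 223 2
[... 534 characters left out ...]
 225]
 [228 230 229 222 204 188 180 174 177 199 218 228 229 224]
 [230 229 225 199 149 139 140 128 101 134 188 225 228 225]
 [229 228 218 157  97  92  95  84  79  89 143 221 228 224]
 [233 227 210 129  89  85  83  78  78  86 138 214 227 224]
 [239 229 214 137  90  80  80  78  78  87 147 219 228 225]
 [242 235 228 174 118  88  83  83  88 116 180 225 228 225]
 [242 242 241 229 186 144 119 107 136 168 209 226 228 225]
 [242 242 241 240 232 216 197 175 199 211 222 227 227 225]
 [241 242 242 242 241 238 235 229 228 225 223 227 227 224]
 [241 242 242 243 241 241 240 238 237 230 225 227 228 226]]
[ 0.53076947 -0.1005443   0.33426413] [-2.51985888e-04  6.21667300e-01  7.83281350e-01 -1.78447953e-04]
```

View pics/crop2.png

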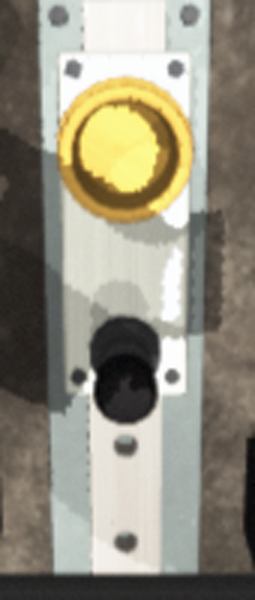

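The crop shows the tube bore centred on about (327,135) and the knob's top disc at about (327,215). The two holes below lie in line with the knob, giving knob ≈ (0.545,-0.147), tube ≈ (0.520,-0.044) and rail direction (0.237,-0.971). Now I'll go above the brush.

Emit:
{"method": "step_arm", "body": {"steps": [{"gripper": 60,"offset": [55,14,0],"turn": 0},{"gripper": 60,"offset": [113,28,0],"turn": 0},{"gripper": 60,"offset": [171,43,0],"turn": 0},{"gripper": 60,"offset": [229,57,0],"turn": 0},{"gripper": 60,"offset": [287,72,0],"turn": 0},{"gripper": 60,"offset": [345,86,0],"turn": 0},{"gripper": 60,"offset": [405,101,0],"turn": 0},{"gripper": 60,"offset": [405,101,0],"turn": 0}]}}

```text
clock: 2.78
position: [0.5379, 0.3174, 0.3335]
orientation: [-0.0, 0.622, 0.783, -0.001]
ft_force: [-1.0, -1.8, 0.5]
gripper_width: 0.0601
```

```bash
python3 - <<'E'
from h import *
s=snap('wrist','w2.png');st=bot.get_state();print(st['position'],st['orientation'],proj(s,(.5385,.317,.19)),proj(s,(.538,.319,.07)))
f=s['frame'];h=cv2.cvtColor(f,cv2.COLOR_RGB2HSV);m=cv2.inRange(h,(3,130,40),(18,255,255));m[:80]=0
for c in cv2.findContours(m,0,2)[0]:
    if cv2.contourArea(c)>60: print(cv2.boundingRect(c),cv2.contourArea(c))
E
python3 -c "
import cv2;f=cv2.imread('pics/w2.png')[60:310,180:480];cv2.imwrite('pics/crop3.png',cv2.resize(f,None,fx=2,fy=2,interpolation=2))"
```

```text
[0.53805912 0.31554249 0.33369125] [-1.65063526e-04  6.22308216e-01  7.82771924e-01 -7.56179990e-04] (np.float64(325.07254422815095), np.float64(191.82389292780573)) (np.float64(325.2729418128349), np.float64(171.4182378335806))
(507, 328, 19, 9) 63.0
(425, 293, 18, 25) 157.5
(423, 264, 18, 21) 149.0
(209, 264, 19, 54) 393.0
(317, 173, 17, 27) 343.5
```

View pics/crop3.png

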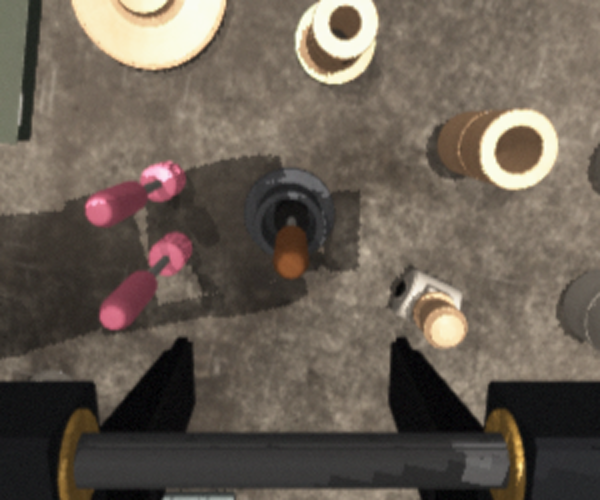

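The crop shows the brown handle top at (325,191), within 1 px of the prediction. The cup rim centre is at about (324.5,169.5), and the pinks at left are clear of the fingers. Descend.

Emit:
{"method": "step_arm", "body": {"steps": [{"gripper": 60,"offset": [1,1,50],"turn": 0},{"gripper": 60,"offset": [1,1,100],"turn": 0},{"gripper": 60,"offset": [1,1,150],"turn": 0},{"gripper": 60,"offset": [1,1,195],"turn": 0},{"gripper": 60,"offset": [1,1,195],"turn": 0},{"gripper": 10,"offset": [1,1,195],"turn": 0},{"gripper": 10,"offset": [1,1,195],"turn": 0},{"gripper": 10,"offset": [1,1,195],"turn": 0}]}}

```text
clock: 3.82
position: [0.5393, 0.3167, 0.141]
orientation: [0.001, 0.623, 0.782, 0.001]
ft_force: [0.5, 0.0, -0.0]
gripper_width: 0.0355
```

Emit:
{"method": "step_arm", "body": {"steps": [{"gripper": 10,"offset": [0,0,0],"turn": 0},{"gripper": 10,"offset": [0,0,0],"turn": 0},{"gripper": 10,"offset": [0,0,-20],"turn": 0},{"gripper": 10,"offset": [0,0,-40],"turn": 0}]}}

```text
clock: 4.32
position: [0.5387, 0.3166, 0.1798]
orientation: [-0.0, 0.623, 0.782, -0.0]
ft_force: [-0.1, 0.4, -1.0]
gripper_width: 0.0197
```

```bash
python3 - <<'E'
from h import *
import pickle
S={n:snap(n) for n in ('scene','side')};pickle.dump(S,open('s1.pkl','wb'))
a=S['scene'];b=S['side'];st=bot.get_state();print(st['position'],st['ft_force'],st['gripper_width'])
A=cv2.resize(a['frame'][150:300,170:300],None,fx=3,fy=3);B=cv2.resize(b['frame'][200:350,260:390],None,fx=3,fy=3)
cv2.imwrite('pics/crop4.png',cv2.cvtColor(np.hstack([A,B]),cv2.COLOR_RGB2BGR))
E
```

```text
[0.53951062 0.31697473 0.18132552] [ 0.50840548 -0.30604843 -0.88414057] 0.019496716234524803
```

View pics/crop4.png

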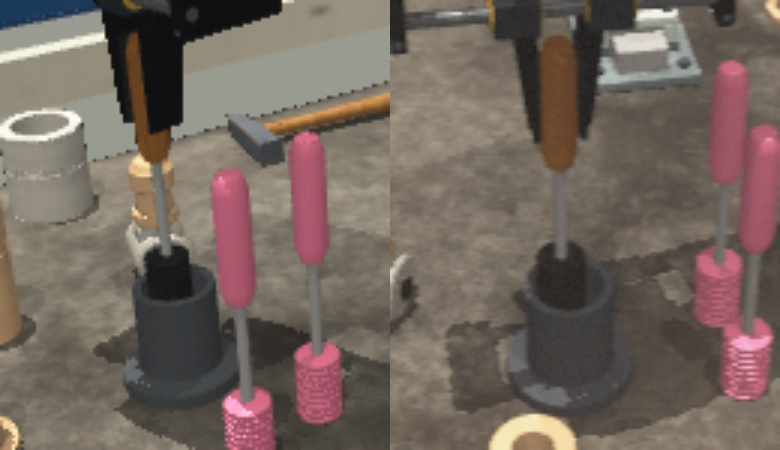

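The crop shows the brush gripped (opening 19.5 mm), lifted about 40 mm, its head still partly in the cup and the axis near upright. Next I'll compute its axis and the cup centre.

```bash
python3 - <<'E'
from h import *
import pickle
S=pickle.load(open('s1.pkl','rb'));a=S['scene'];b=S['side']
def pl(s,p,q):
    c,d=ray(s,*p);_,e=ray(s,*q);n=np.cross(d,e);n/=np.linalg.norm(n);return n,n@c
def fit(s,box,kind):
    x0,y0,x1,y1=box;h=cv2.cvtColor(s['frame'],cv2.COLOR_RGB2HSV)
    m=cv2.inRange(h,(3,130,40),(18,255,255)) if kind=='h' else cv2.inRange(h,(0,0,0),(180,255,38))
    P=[];
    for y in range(y0,y1):
        q=x0+np.nonzero(m[y,x0:x1])[0]
        if len(q)>4: P.append(((q.min()+q.max())/2,y))
    P=np.array(P);return P
for n,s in S.items(): print(n,[tuple(p) for p in fit(s,(205,170,235,206) if n=='scene' else (305,212,330,258),'h')][::6], [tuple(p) for p in fit(s,(212,232,240,252) if n=='scene' else (305,280,330,305),'k')][::3])
# axis from handle bottom -> head top mid
n1,k1=pl(a,(221.8,202),(226.2,236));n2,k2=pl(b,(316.8,254),(317.2,290))
for z in (.05,.1,.156,.2): print('axis',z,np.linalg.solve([n1[:2],n2[:2]],[k1-n1[2]*z,k2-n2[2]*z]))
# holder silhouette mid-lines (outer wall)
n1,k1=pl(a,(170+175/3,250),(170+178.5/3,150+370/3));n2,k2=pl(b,(260+178.5/3,300),(260+180/3,200+365/3))
for z in (.02,.07): print('holder',z,np.linalg.solve([n1[:2],n2[:2]],[k1-n1[2]*z,k2-n2[2]*z]))
E
```

```text
scene [(np.float64(214.0), np.float64(170.0)), (np.float64(215.0), np.float64(177.0)), (np.float64(216.0), np.float64(183.0)), (np.float64(216.0), np.float64(189.0)), (np.float64(220.5), np.float64(196.0)), (np.float64(221.0), np.float64(202.0))] [(np.float64(226.0), np.float64(233.0)), (np.float64(225.0), np.float64(236.0)), (np.float64(225.5), np.float64(239.0)), (np.float64(226.0), np.float64(242.0)), (np.float64(226.0), np.float64(245.0)), (np.float64(226.0), np.float64(248.0))]
side [(np.float64(315.0), np.float64(213.0)), (np.float64(315.5), np.float64(219.0)), (np.float64(316.0), np.float64(225.0)), (np.float64(315.5), np.float64(231.0)), (np.float64(316.0), np.float64(237.0)), (np.float64(316.0), np.float64(243.0)), (np.float64(316.0), np.float64(249.0)), (np.float64(316.0), np.float64(255.0))] []
axis 0.05 [0.54036389 0.31481547]
axis 0.1 [0.5399312 0.3157878]
axis 0.156 [0.53944659 0.31687681]
axis 0.2 [0.53906582 0.31773246]
holder 0.02 [0.53603844 0.31796471]
holder 0.07 [0.53657465 0.31497519]
```

Emit:
{"method": "step_arm", "body": {"steps": [{"gripper": 10,"offset": [0,0,-60],"turn": 0},{"gripper": 10,"offset": [0,0,-120],"turn": 0},{"gripper": 10,"offset": [-58,-17,-120],"turn": 0},{"gripper": 10,"offset": [-116,-34,-120],"turn": 0},{"gripper": 10,"offset": [-174,-51,-120],"turn": 0},{"gripper": 10,"offset": [-232,-67,-120],"turn": 0},{"gripper": 10,"offset": [-290,-84,-120],"turn": 0},{"gripper": 10,"offset": [-345,-100,-120],"turn": 0}]}}

```text
clock: 5.42
position: [0.5182, -0.0439, 0.2989]
orientation: [-0.0, 0.623, 0.782, -0.0]
ft_force: [0.6, 0.3, -1.6]
gripper_width: 0.0196
```

Emit:
{"method": "step_arm", "body": {"steps": [{"gripper": 10,"offset": [0,0,0],"turn": 0},{"gripper": 10,"offset": [0,0,0],"turn": 0},{"gripper": 10,"offset": [0,0,0],"turn": 0}]}}

```text
clock: 5.8
position: [0.5187, -0.0409, 0.2993]
orientation: [-0.0, 0.622, 0.783, -0.0]
ft_force: [-1.0, 0.5, -0.6]
gripper_width: 0.0193
```

```bash
python3 - <<'E'
from h import *
import pickle
S={n:snap(n) for n in ('scene','side','wrist')};pickle.dump(S,open('s2.pkl','wb'))
a=S['scene'];b=S['side'];st=bot.get_state();print(st['position'],st['orientation'],st['ft_force'],st['gripper_width'])
A=cv2.resize(a['frame'][70:220,330:430],None,fx=3,fy=3);B=cv2.resize(b['frame'][90:240,290:390],None,fx=3,fy=3)
cv2.imwrite('pics/crop5.png',cv2.cvtColor(np.hstack([A,B]),cv2.COLOR_RGB2BGR))
E
```

```text
[ 0.51878088 -0.04104783  0.2995474 ] [-1.92569994e-06  6.22213943e-01  7.82847245e-01 -2.51401930e-05] [-0.50573367  0.32984582 -1.03521422] 0.01972308731571394
```

View pics/crop5.png

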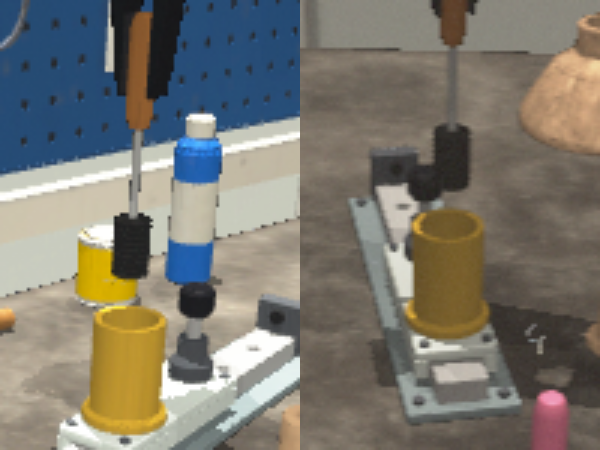

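The crop shows the brush head hanging over the tube. Head bottom is at scene (373,162) and side (340.5,152); the mouth centre is at scene (373,176) and side (339.5,165). Next I'll check the alignment in numbers.

```bash
python3 - <<'E'
from h import *
import pickle
S=pickle.load(open('s2.pkl','rb'));a=S['scene'];b=S['side']
P=lambda i,x,y:(330+x/3,70+y/3) if i==0 else (290+(x-300)/3,90+y/3)
def pl(s,p,q):
    c,d=ray(s,*p);_,e=ray(s,*q);n=np.cross(d,e);n/=np.linalg.norm(n);return n,n@c
def ax(A,B,zs,nm):
    n1,k1=pl(a,P(0,*A[0]),P(0,*A[1]));n2,k2=pl(b,P(1,*B[0]),P(1,*B[1]))
    for z in zs: print(nm,z,np.linalg.solve([n1[:2],n2[:2]],[k1-n1[2]*z,k2-n2[2]*z]))
ax([(140,100),(131,250)],[(453,30),(451.5,165)],(.16,.2,.27),'brush')
ax([(130,325),(127,395)],[(448.5,235),(447,290)],(.06,.129),'tube')
print(tri(ray(a,*P(0,130,271)),ray(b,*P(1,451.5,183))))
E
```

```text
brush 0.16 [ 0.51824683 -0.04069109]
brush 0.2 [ 0.51838009 -0.04059107]
brush 0.27 [ 0.5186133  -0.04041603]
tube 0.06 [ 0.52083991 -0.04917757]
tube 0.129 [ 0.51992597 -0.04619348]
(array([ 0.5180848 , -0.0404149 ,  0.16649109]), np.float64(0.0015255466855499122))
```

Emit:
{"method": "step_arm", "body": {"steps": [{"gripper": 10,"offset": [-4,1,0],"turn": 0},{"gripper": 10,"offset": [-4,1,20],"turn": 0},{"gripper": 10,"offset": [-4,1,40],"turn": 0},{"gripper": 10,"offset": [-4,1,60],"turn": 0},{"gripper": 10,"offset": [-4,1,60],"turn": 0}]}}

```text
clock: 6.58
position: [0.5202, -0.0456, 0.2387]
orientation: [-0.001, 0.623, 0.782, -0.001]
ft_force: [0.4, 0.4, 0.6]
gripper_width: 0.0193
```

Emit:
{"method": "step_arm", "body": {"steps": [{"gripper": 10,"offset": [0,0,20],"turn": 0},{"gripper": 10,"offset": [0,0,35],"turn": 0},{"gripper": 10,"offset": [0,0,48],"turn": 0},{"gripper": 10,"offset": [0,0,52],"turn": 0},{"gripper": 10,"offset": [0,0,52],"turn": 0}]}}

```text
clock: 7.2
position: [0.5207, -0.0458, 0.1877]
orientation: [0.0, 0.623, 0.782, -0.0]
ft_force: [0.1, -0.7, -1.6]
gripper_width: 0.0194
```

Emit:
{"method": "step_arm", "body": {"steps": [{"gripper": 10,"offset": [0,0,2],"turn": 0},{"gripper": 10,"offset": [0,0,4],"turn": 0},{"gripper": 10,"offset": [0,0,4],"turn": 0}]}}

```text
clock: 7.58
position: [0.5206, -0.0457, 0.1836]
orientation: [0.0, 0.623, 0.782, -0.0]
ft_force: [-0.0, 0.0, -0.8]
gripper_width: 0.02
```

Emit:
{"method": "step_arm", "body": {"steps": [{"gripper": 10,"offset": [0,0,2],"turn": 0},{"gripper": 10,"offset": [0,0,2],"turn": 0}]}}

```text
clock: 7.82
position: [0.521, -0.0459, 0.1828]
orientation: [0.001, 0.623, 0.782, 0.0]
ft_force: [-1.9, 0.2, 11.1]
gripper_width: 0.0197
```

Floor contact: 11 N at TCP z 0.183, head end at about 0.050. Now stroke up to the mouth and back down.

Emit:
{"method": "step_arm", "body": {"steps": [{"gripper": 10,"offset": [0,0,-20],"turn": 0},{"gripper": 10,"offset": [0,0,-40],"turn": 0},{"gripper": 10,"offset": [0,0,-60],"turn": 0},{"gripper": 10,"offset": [0,0,-73],"turn": 0},{"gripper": 10,"offset": [0,0,-73],"turn": 0},{"gripper": 10,"offset": [0,0,-73],"turn": 0}]}}

```text
clock: 8.57
position: [0.5203, -0.0457, 0.2539]
orientation: [-0.0, 0.623, 0.782, -0.0]
ft_force: [0.7, -0.7, -0.7]
gripper_width: 0.0197
```

Emit:
{"method": "step_arm", "body": {"steps": [{"gripper": 10,"offset": [0,0,20],"turn": 0},{"gripper": 10,"offset": [0,0,40],"turn": 0},{"gripper": 10,"offset": [0,0,60],"turn": 0},{"gripper": 10,"offset": [0,0,68],"turn": 0},{"gripper": 10,"offset": [0,0,71],"turn": 0},{"gripper": 10,"offset": [0,0,73],"turn": 0},{"gripper": 10,"offset": [0,0,73],"turn": 0}]}}

```text
clock: 9.45
position: [0.5208, -0.0458, 0.1829]
orientation: [0.001, 0.623, 0.782, 0.0]
ft_force: [-2.2, -0.2, 6.2]
gripper_width: 0.0193
```

Second floor contact (6 N, same height). Lift out and carry the brush back over the cup.

Emit:
{"method": "step_arm", "body": {"steps": [{"gripper": 10,"offset": [0,0,-40],"turn": 0},{"gripper": 10,"offset": [0,0,-80],"turn": 0},{"gripper": 10,"offset": [0,0,-120],"turn": 0},{"gripper": 10,"offset": [50,14,-120],"turn": 0},{"gripper": 10,"offset": [105,29,-120],"turn": 0},{"gripper": 10,"offset": [165,46,-120],"turn": 0},{"gripper": 10,"offset": [225,63,-120],"turn": 0},{"gripper": 10,"offset": [285,80,-120],"turn": 0}]}}

```text
clock: 10.45
position: [0.5346, 0.2521, 0.3024]
orientation: [0.0, 0.623, 0.782, 0.0]
ft_force: [1.0, 0.6, -0.8]
gripper_width: 0.0196
```

Emit:
{"method": "step_arm", "body": {"steps": [{"gripper": 10,"offset": [40,10,0],"turn": 0},{"gripper": 10,"offset": [64,17,0],"turn": 0},{"gripper": 10,"offset": [64,17,20],"turn": 0},{"gripper": 10,"offset": [64,17,40],"turn": 0},{"gripper": 10,"offset": [64,17,40],"turn": 0},{"gripper": 10,"offset": [64,17,40],"turn": 0}]}}

```text
clock: 11.2
position: [0.5374, 0.3158, 0.2627]
orientation: [0.0, 0.623, 0.782, 0.001]
ft_force: [-0.1, -0.4, -0.3]
gripper_width: 0.0193
```

```bash
python3 - <<'E'
from h import *
import pickle
S={n:snap(n) for n in ('scene','side')};pickle.dump(S,open('s3.pkl','wb'))
a=S['scene'];b=S['side'];st=bot.get_state();print(st['position'],st['orientation'],st['gripper_width'])
A=cv2.resize(a['frame'][150:300,170:300],None,fx=3,fy=3);B=cv2.resize(b['frame'][200:350,260:390],None,fx=3,fy=3)
cv2.imwrite('pics/crop6.png',cv2.cvtColor(np.hstack([A,B]),cv2.COLOR_RGB2BGR))
E
```

```text
[0.5373386  0.31597844 0.26271846] [4.20720999e-04 6.23029725e-01 7.82197748e-01 6.83878503e-04] 0.019370021537985834
```

View pics/crop6.png

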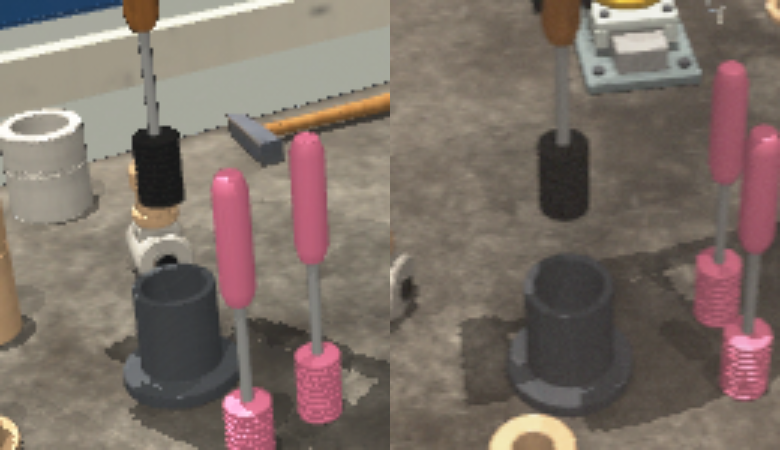

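The crop shows the head above the cup. Head bottom centre is at crop (161,200) / (564,209), and the cup rim ellipse is centred on (176,286) / (568,284).

```bash
python3 - <<'E'
from h import *
import pickle
S=pickle.load(open('s3.pkl','rb'));a=S['scene'];b=S['side']
A=lambda x,y:ray(a,170+x/3,150+y/3);B=lambda x,y:ray(b,260+(x-390)/3,200+y/3)
print('head end',tri(A(161,200),B(564,209)));print('head top',tri(A(156,131),B(563,138)))
print('rim',tri(A(176,286),B(568,284)))
E
```

```text
head end (array([0.53795458, 0.31747405, 0.12686234]), np.float64(0.0013979340169288))
head top (array([0.53794783, 0.31528213, 0.17343368]), np.float64(0.00033083282008602457))
rim (array([0.53671795, 0.31386813, 0.06567624]), np.float64(0.0004773891035365187))
```

Emit:
{"method": "step_arm", "body": {"steps": [{"gripper": 10,"offset": [-2,-1,15],"turn": 0},{"gripper": 10,"offset": [-2,-1,35],"turn": 0},{"gripper": 10,"offset": [-2,-1,55],"turn": 0},{"gripper": 10,"offset": [-2,-1,75],"turn": 0},{"gripper": 10,"offset": [-2,-1,75],"turn": 0}]}}

```text
clock: 11.92
position: [0.5357, 0.3135, 0.1848]
orientation: [-0.001, 0.623, 0.782, -0.001]
ft_force: [-0.6, -0.9, 0.5]
gripper_width: 0.0193
```

Emit:
{"method": "step_arm", "body": {"steps": [{"gripper": 10,"offset": [0,0,20],"turn": 0},{"gripper": 10,"offset": [0,0,38],"turn": 0},{"gripper": 10,"offset": [0,0,44],"turn": 0},{"gripper": 10,"offset": [0,0,46],"turn": 0},{"gripper": 10,"offset": [0,0,46],"turn": 0}]}}

```text
clock: 12.55
position: [0.5367, 0.3141, 0.1413]
orientation: [0.0, 0.623, 0.782, 0.0]
ft_force: [0.3, -0.8, -0.3]
gripper_width: 0.0199
```

Depth matches the cup floor to within 1–2 mm. One more millimetre down, then release and rise.

Emit:
{"method": "step_arm", "body": {"steps": [{"gripper": 10,"offset": [0,0,1],"turn": 0},{"gripper": 10,"offset": [0,0,1],"turn": 0},{"gripper": 25,"offset": [0,0,1],"turn": 0},{"gripper": 40,"offset": [0,0,1],"turn": 0},{"gripper": 60,"offset": [0,0,1],"turn": 0},{"gripper": 60,"offset": [0,0,1],"turn": 0},{"gripper": 60,"offset": [0,0,1],"turn": 0}]}}

```text
clock: 13.42
position: [0.5364, 0.3139, 0.1396]
orientation: [0.0, 0.623, 0.782, -0.0]
ft_force: [-0.6, 0.1, 0.3]
gripper_width: 0.0579
```

Emit:
{"method": "step_arm", "body": {"steps": [{"gripper": 60,"offset": [0,0,-30],"turn": 0},{"gripper": 60,"offset": [0,0,-80],"turn": 0},{"gripper": 60,"offset": [0,0,-130],"turn": 0},{"gripper": 60,"offset": [-50,-14,-160],"turn": 0},{"gripper": 60,"offset": [-105,-29,-160],"turn": 0},{"gripper": 60,"offset": [-160,-44,-160],"turn": 0}]}}

```text
clock: 14.18
position: [0.529, 0.1467, 0.3001]
orientation: [0.0, 0.623, 0.783, 0.0]
ft_force: [0.9, 0.2, -0.6]
gripper_width: 0.06
```

```bash
python3 - <<'E'
from h import *
S={n:snap(n) for n in ('scene','side')}
a=S['scene'];b=S['side'];st=bot.get_state();print(st['position'],st['orientation'],st['gripper_width'])
A=cv2.resize(a['frame'][150:300,170:300],None,fx=3,fy=3);B=cv2.resize(b['frame'][200:350,260:390],None,fx=3,fy=3)
cv2.imwrite('pics/crop7.png',cv2.cvtColor(np.hstack([A,B]),cv2.COLOR_RGB2BGR))
E
```

```text
[0.52913252 0.14417776 0.30004269] [ 4.22457717e-04  6.24390212e-01  7.81112445e-01 -1.84719121e-04] 0.06022984034109104
```

View pics/crop7.png

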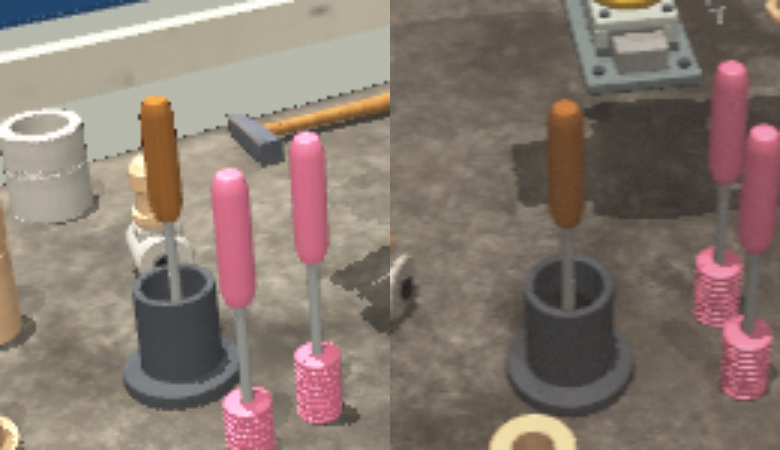

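The crop shows the brush standing in its cup (handle at scene 217–231, 182–223), with the pinks untouched. On to the knob; I'll remeasure it from directly above.

Emit:
{"method": "step_arm", "body": {"steps": [{"gripper": 70,"offset": [-55,-10,0],"turn": 0},{"gripper": 70,"offset": [-115,-20,0],"turn": 0},{"gripper": 70,"offset": [-175,-31,0],"turn": 0},{"gripper": 70,"offset": [-235,-41,0],"turn": 0},{"gripper": 70,"offset": [-288,-50,0],"turn": 0},{"gripper": 70,"offset": [-288,-50,50],"turn": 0},{"gripper": 70,"offset": [-288,-50,100],"turn": 0},{"gripper": 70,"offset": [-288,-50,100],"turn": 0}]}}

```text
clock: 15.28
position: [0.544, -0.143, 0.1971]
orientation: [-0.003, 0.623, 0.782, -0.001]
ft_force: [-0.4, -0.8, 1.6]
gripper_width: 0.07
```

```bash
python3 - <<'E'
from h import *
S={n:snap(n) for n in ('scene','side','wrist')};st=bot.get_state();print(st['position'],st['orientation'],st['gripper_width'])
a,b,w=S['scene'],S['side'],S['wrist']
print(proj(w,(.545,-.1475,.125)),proj(a,(.545,-.1475,.113)),proj(b,(.545,-.1475,.113)))
u,v=map(int,proj(w,(.545,-.1475,.125)))
A=cv2.resize(a['frame'][105:205,340:440],None,fx=4,fy=4);B=cv2.resize(w['frame'][max(0,v-100):max(0,v-100)+200,u-100:u+100],None,fx=2,fy=2)
print(A.shape,B.shape,u,v);B=cv2.resize(B,(400,400))
cv2.imwrite('pics/crop8.png',cv2.cvtColor(np.hstack([A,B]),cv2.COLOR_RGB2BGR))
E
```

```text
[ 0.54620237 -0.14369596  0.20158799] [1.24285920e-03 6.22664809e-01 7.82487612e-01 3.58467826e-04] 0.070175865829878
(np.float64(321.98348406451356), np.float64(213.3755895066202)) (np.float64(395.178739384187), np.float64(169.468822643935)) (np.float64(331.52552111547095), np.float64(150.5724439727502))
(400, 400, 3) (400, 400, 3) 321 213
```

View pics/crop8.png

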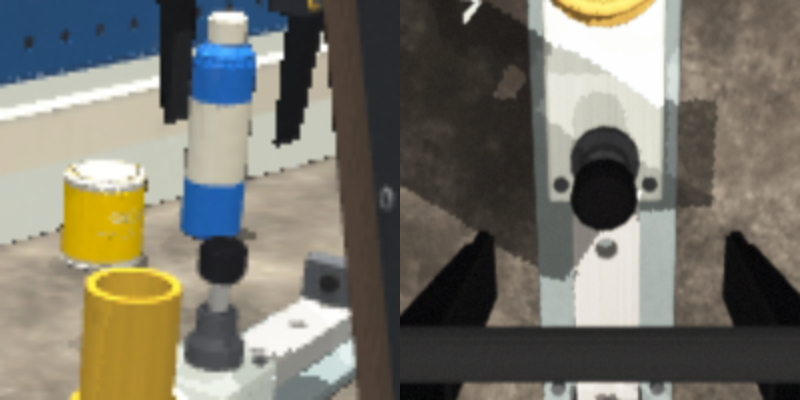

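The scene crop shows the knob at about (395,170). The wrist crop shows its top disc at about (323,211), centred between the fingers to within about 1–2 mm. Descend over it and grip.

Emit:
{"method": "step_arm", "body": {"steps": [{"gripper": 70,"offset": [-2,0,40],"turn": 0},{"gripper": 70,"offset": [-2,0,80],"turn": 0},{"gripper": 70,"offset": [-2,0,105],"turn": 0},{"gripper": 70,"offset": [-2,0,105],"turn": 0},{"gripper": 45,"offset": [-2,0,105],"turn": 0},{"gripper": 20,"offset": [-2,0,105],"turn": 0},{"gripper": 20,"offset": [-2,0,105],"turn": 0},{"gripper": 20,"offset": [-2,0,105],"turn": 0}]}}

```text
clock: 16.42
position: [0.5457, -0.1457, 0.095]
orientation: [0.0, 0.623, 0.782, 0.0]
ft_force: [0.1, -0.1, 0.3]
gripper_width: 0.0356
```

Emit:
{"method": "step_arm", "body": {"steps": [{"gripper": 20,"offset": [0,0,0],"turn": 0},{"gripper": 20,"offset": [0,0,0],"turn": 0},{"gripper": 20,"offset": [0,0,0],"turn": 0}]}}

```text
clock: 16.8
position: [0.5441, -0.1458, 0.0948]
orientation: [-0.001, 0.623, 0.782, -0.001]
ft_force: [-8.4, -2.3, 7.9]
gripper_width: 0.0292
```

Gripped (29 mm), with a slight sideways load of 8 N. I'll ease that by 1 mm and pull up 16 mm.

Emit:
{"method": "step_arm", "body": {"steps": [{"gripper": 20,"offset": [0,-1,0],"turn": 0},{"gripper": 20,"offset": [0,-1,-5],"turn": 0},{"gripper": 20,"offset": [0,-1,-10],"turn": 0},{"gripper": 20,"offset": [0,-1,-16],"turn": 0},{"gripper": 20,"offset": [0,-1,-16],"turn": 0},{"gripper": 20,"offset": [0,-1,-16],"turn": 0}]}}

```text
clock: 17.55
position: [0.5441, -0.1458, 0.1104]
orientation: [-0.001, 0.623, 0.782, -0.0]
ft_force: [-5.1, -2.8, -7.4]
gripper_width: 0.0292
```

Lift is 15.6 mm with 7.4 N of spring pull, which matches. Slide along the rail.

Emit:
{"method": "step_arm", "body": {"steps": [{"gripper": 20,"offset": [-8,0,0],"turn": 0},{"gripper": 20,"offset": [-18,0,0],"turn": 0},{"gripper": 20,"offset": [-30,0,0],"turn": 0},{"gripper": 20,"offset": [-42,0.5,0],"turn": 0},{"gripper": 20,"offset": [-54,0.7,0],"turn": 0},{"gripper": 20,"offset": [-60,0.8,0],"turn": 0},{"gripper": 20,"offset": [-60,0.8,0],"turn": 0},{"gripper": 20,"offset": [-60,0.8,0],"turn": 0}]}}

```text
clock: 18.55
position: [0.5582, -0.2049, 0.1103]
orientation: [-0.001, 0.623, 0.782, -0.001]
ft_force: [-7.1, -3.5, -7.8]
gripper_width: 0.0288
```

```bash
python3 - <<'E'
from h import *
st=bot.get_state();print(st['position'],st['ft_force'],st['gripper_width'])
b=snap('side');f=b['frame'];h=cv2.cvtColor(f,cv2.COLOR_RGB2HSV);m=np.zeros(f.shape[:2],np.uint8)
m[110:205,310:375]=cv2.inRange(h,(17,140,60),(30,255,255))[110:205,310:375]
c=max(cv2.findContours(m,0,2)[0],key=cv2.contourArea);print(cv2.boundingRect(c))
for t in (0,.05,.06,.07): print(t,proj(b,(.520+.237*t,-.0445-.971*t,.044)),proj(b,(.520+.237*t,-.0445-.971*t,.129)))
E
```

```text
[ 0.55819656 -0.20486899  0.11027095] [-7.07687948 -3.52067508 -7.79543413] 0.028808367226646443
(322, 148, 26, 42)
0 (np.float64(339.10873074621514), np.float64(195.79876907286243)) (np.float64(339.5456034630787), np.float64(164.53120592227236))
0.05 (np.float64(335.32780311034855), np.float64(185.35626828386643)) (np.float64(335.5845212993398), np.float64(154.82766635937662))
0.06 (np.float64(334.60449738174424), np.float64(183.35857846563627)) (np.float64(334.8282298292806), np.float64(152.97496452249456))
0.07 (np.float64(333.8915996108152), np.float64(181.389634266657)) (np.float64(334.08328455866604), np.float64(151.15005768976744))
```

TCP moved 60.8 mm along the rail and the tube's image shift (12 px) agrees with one hole pitch. Lower the pin.

Emit:
{"method": "step_arm", "body": {"steps": [{"gripper": 20,"offset": [0,-0.8,0],"turn": 0},{"gripper": 20,"offset": [0,-0.8,4],"turn": 0},{"gripper": 20,"offset": [0,-0.8,8],"turn": 0},{"gripper": 20,"offset": [0,-0.8,12],"turn": 0},{"gripper": 20,"offset": [0,-0.8,16],"turn": 0},{"gripper": 20,"offset": [0,-0.8,16],"turn": 0},{"gripper": 20,"offset": [0,-0.8,16],"turn": 0}]}}

```text
clock: 19.48
position: [0.5581, -0.2048, 0.0949]
orientation: [0.0, 0.623, 0.782, -0.0]
ft_force: [-5.0, -2.0, -1.3]
gripper_width: 0.029
```

Height is back to the gripping height, but the tool still feels a 1.3 N downward pull. Push down 1.5 mm to check the pin is seated.

Emit:
{"method": "step_arm", "body": {"steps": [{"gripper": 20,"offset": [0,0,0.8],"turn": 0},{"gripper": 20,"offset": [0,0,1.5],"turn": 0},{"gripper": 20,"offset": [0,0,1.5],"turn": 0},{"gripper": 20,"offset": [0,0,1.5],"turn": 0}]}}

```text
clock: 19.98
position: [0.5583, -0.2048, 0.0948]
orientation: [0.001, 0.623, 0.782, -0.0]
ft_force: [-10.2, -1.0, 11.9]
gripper_width: 0.029
```

```bash
python3 - <<'E'
from h import *
st=bot.get_state();print(st['position'],st['ft_force'],st['gripper_width'])
S={n:snap(n) for n in ('scene','side')};a,b=S['scene'],S['side']
A=cv2.resize(a['frame'][110:240,330:460],None,fx=3,fy=3);B=cv2.resize(b['frame'][110:240,270:400],None,fx=3,fy=3)
C=cv2.resize(a['frame'],(480,300));D=cv2.resize(b['frame'],(480,300))
top=np.hstack([A,B])[:, :780];bot_=np.hstack([cv2.resize(a['frame'],(390,244)),cv2.resize(b['frame'],(390,244))])
I=np.vstack([top[:350],bot_]);print(I.shape);cv2.imwrite('pics/crop9.png',cv2.cvtColor(I,cv2.COLOR_RGB2BGR))
E
```

```text
[ 0.55827213 -0.20483827  0.09477425] [-10.18091526  -1.02439803  11.87699737] 0.029013863936528106
(594, 780, 3)
```

View pics/crop9.png

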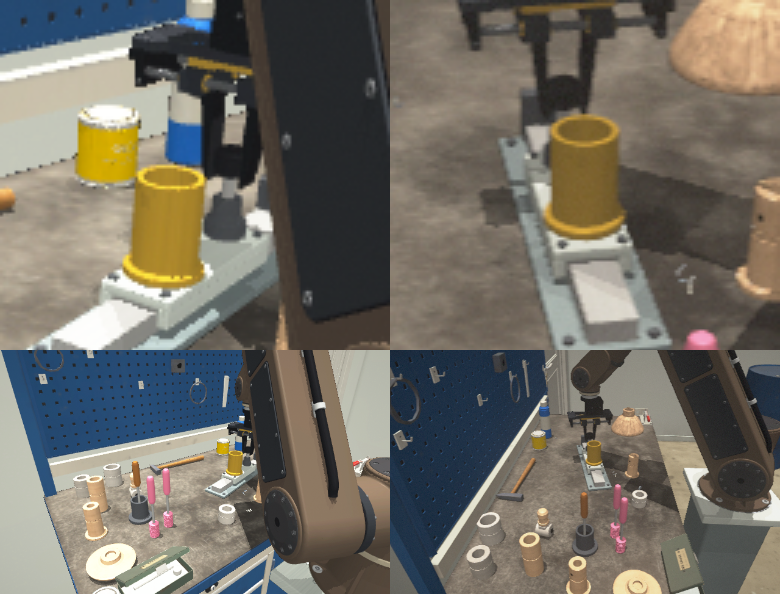

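The pin stands on a hard stop at exactly the gripping height (0.0948): 13 N more force, no travel. The views show the sled one hole further on, the gripper on the knob, the brush in its cup and the bystanders in place. I'll relax the push, check the lock with a small tug along the rail, and settle.

Emit:
{"method": "step_arm", "body": {"steps": [{"gripper": 20,"offset": [0,-0.5,-0.8],"turn": 0},{"gripper": 20,"offset": [-3,-0.5,-0.8],"turn": 0},{"gripper": 20,"offset": [-3,-0.5,-0.8],"turn": 0}]}}

```text
clock: 20.45
position: [0.5585, -0.2066, 0.0948]
orientation: [-0.0, 0.623, 0.782, 0.001]
ft_force: [-6.1, 7.4, 9.5]
gripper_width: 0.0288
```

Emit:
{"method": "step_arm", "body": {"steps": [{"gripper": 20,"offset": [3,0,0],"turn": 0},{"gripper": 20,"offset": [3,0,0],"turn": 0},{"gripper": 20,"offset": [3,0,0],"turn": 0},{"gripper": 20,"offset": [3,0,0],"turn": 0}]}}

```text
clock: 20.95
position: [0.5582, -0.2048, 0.0948]
orientation: [0.001, 0.623, 0.782, 0.0]
ft_force: [-6.6, -0.1, 7.1]
gripper_width: 0.0291
```

The 3 mm tug moved the knob only about 1.8 mm before a resisting force built up, so the sled is locked within its play. The pin is home and the knob is gripped. Handing in.

```bash
python3 -c "
from h import *
st=bot.get_state();print(st['clock'],st['position'],st['ft_force'],st['gripper_width']);print(bot.sign_off())"
```

```text
20.95 [ 0.55815238 -0.20481012  0.09480214] [-6.62265205 -0.05838196  7.13108702] 0.029085178746425
the job is handed in; nothing more can be done
None
```

The job is done and handed in at 20.95 s on the robot's clock.

- **Scrub:** I took the wooden-handled brush from the dark cup and left the pink look-alikes alone. It went to the tube floor (11 N contact), up until the head's end was about 10 mm below the mouth, and down to the floor again (6 N). It is back in its cup, and a picture after release showed it standing there.
- **Sled and pin:** I lifted the knob 15.6 mm, slid the sled 60.8 mm toward the stop block, and lowered the pin.
- **Last checks:**
  - The pin sits on a hard stop at the same height as when I first gripped the knob (0.0948 m).
  - A 3 mm tug along the rail moved the knob only about 1.8 mm, close to the stated 1.5 mm play.
  - The knob is still gripped at 29 mm.
  - The last pictures showed no bystander shifted.
- **Small disagreements:**
  - Right after lowering, the tool still felt a 1.3 N downward pull, so I pressed slightly further to confirm the pin was seated.
  - A side load of about 7 N and a vertical load of about 7 N (the gripper pressing lightly down on the knob) remain in the grip at hand-in. Both are well under the limits.

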